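# Check a lead screw with a thread comb leaf

### The job

Find the comb leaf whose teeth match the screw in the checking stand, lay it on the stand's deck with its teeth facing the screw but still clear of the threads, and let go of it. Then, without gripping it, push it from behind until its teeth are fully home in the threads along their whole length, and draw the fingers back off it. Last, check that it sits flat by pressing its back towards the screw firmly but briefly near its left end (left as seen from the robot), then near its right end; leave it seated on the deck, and do not disturb the other leaf or the things around.

Things in the scene. Friction and masses are not known exactly. Their poses are not given: they have to be found in the camera images.
- stand: Fixed checking stand: grey base plate 150 x 270 x 8 mm, bare aluminium deck, and behind it a coarse steel screw held level in two end blocks. Origin on the bench; x points from the deck to the screw (away from the robot), y along the screw, z up. Deck top flat at z 31 mm, x -65 to +26, y +-85 mm. End blocks at x 22 to 78, y +-99 to +-125 mm, 60 mm high with bolt heads.
- screw_mid (a point): Middle of the screw's axis: stand x 50, y 0, z 34 mm; axes as the stand's. Screw: outer diameter 44 mm (top at z 56 mm), V thread of pitch 12 mm, 7 mm deep, formed as rings; grooves centred at y 0, +-12, +-24 ... +-72 mm, crests midway between; threaded from y -83 to +83 mm.
- thread_face (a point): Point on the stand at the middle of the line of thread crests that faces the deck: stand x 28, y 0, z 34 mm. Axes as the stand's. The groove bottoms lie 7 mm farther along x.
- coarse_leaf: Loose steel comb leaf that matches the screw: 8 large teeth 12 mm apart, 7 mm long. Starts flat on the bench left or right of the stand, teeth roughly away from the robot. Origin underside centre; x to the teeth, y along their row, z up. Plate 6 mm thick, x -25 to +20, y +-48 mm; teeth x 20 to 27, centred at y +-6, +-18, +-30, +-42 mm. About 0.3 kg.
- rib (a point): Middle of the top of the coarse leaf's upright thumb rib: leaf x -20, y 0, z 30 mm. The rib runs along the leaf's whole back, 10 mm thick (x -25 to -15), 96 mm long, top 30 mm above the underside: grasp it across from above. Its rear face (x -25) goes straight down to the underside and is where to push.
- tooth_left (a point): Tip of the coarse leaf's end tooth on its +y side: leaf x 27, y 42, z 3 mm (half the plate's thickness). With the leaf fully home the tips lie about 6 mm past the crest line, at stand x about 34 mm. The sloped flanks guide the leaf sideways by up to half a pitch; pushing it in may take 5 to 20 N.
- tooth_right (a point): Tip of the coarse leaf's end tooth on its -y side: leaf x 27, y -42, z 3 mm.
- fine_leaf: The other loose steel leaf, with the same plate and rib but 16 small teeth, 6 mm apart, 3.4 mm long; it does not match the screw. Starts on the bench on the other side of the stand. Same origin and axes. Leave it alone.
- slide_box: Closed blue slide box with white lid, 102 x 87 x 38 mm, loose on the bench beyond the work; origin underside centre. Bystander.
- reagent_jar: Closed amber jar, 70 mm across, 100 mm high, loose; origin underside centre. Bystander.
- dish: Clear covered dish, 94 mm across, 24 mm high, loose; origin underside centre. Bystander.
Things that resemble listed ones, but are neither listed nor needed, are in the scene too. What is shaped like the coarse_leaf but blue or green is not meant.

How it is judged:
On the way, in this order (a step that is already met when the one before it is completed fails the run):
1. the matching leaf lies flat on the deck, let go and still, its end tooth tips still short of the thread crests (z of tooth_left in the frame of stand between 0.031 and 0.037 m and z of tooth_right in the frame of stand between 0.031 and 0.037 m and angle between coarse_leaf's own z axis and vertical below 0.05 rad and contact force between the fingers and coarse_leaf below 0.2 N and linear speed of coarse_leaf below 0.02 m/s and x of tooth_left in the frame of stand between -0.04 and 0.029 m and x of tooth_right in the frame of stand between -0.04 and 0.029 m), for 0.2 s.
2. the leaf is fully home in the threads (both end tooth tips within 2 mm of full depth, every tooth on the thread) and the fingers are off it (z of tooth_left in the frame of stand between 0.031 and 0.037 m and z of tooth_right in the frame of stand between 0.031 and 0.037 m and angle between coarse_leaf's own z axis and vertical below 0.05 rad and x of each of tooth_left, tooth_right in the frame of stand above 0.032 m and y of tooth_left in the frame of stand below 0.077 m and y of tooth_right in the frame of stand above -0.077 m and contact force between the fingers and coarse_leaf below 0.2 N and linear speed of coarse_leaf below 0.02 m/s), for 0.2 s.
3. its back is pressed towards the screw with more than 2 N at least 18 mm left of its middle, while it stays home (z of tooth_left in the frame of stand between 0.031 and 0.037 m and z of tooth_right in the frame of stand between 0.031 and 0.037 m and angle between coarse_leaf's own z axis and vertical below 0.05 rad and x of each of tooth_left, tooth_right in the frame of stand above 0.032 m and y of tooth_left in the frame of stand below 0.077 m and y of tooth_right in the frame of stand above -0.077 m and y of the grasp point in the frame of coarse_leaf above 0.018 m and x of the grasp point in the frame of coarse_leaf below -0.022 m and contact force between the fingers and coarse_leaf above 2 N), for 0.02 s.
4. its back is pressed the same way at least 18 mm right of its middle, while it stays home (z of tooth_left in the frame of stand between 0.031 and 0.037 m and z of tooth_right in the frame of stand between 0.031 and 0.037 m and angle between coarse_leaf's own z axis and vertical below 0.05 rad and x of each of tooth_left, tooth_right in the frame of stand above 0.032 m and y of tooth_left in the frame of stand below 0.077 m and y of tooth_right in the frame of stand above -0.077 m and y of the grasp point in the frame of coarse_leaf below -0.018 m and x of the grasp point in the frame of coarse_leaf below -0.022 m and contact force between the fingers and coarse_leaf above 2 N), for 0.02 s.
At the end, for the whole second after the job is handed in: The coarse leaf lies flat on the deck (within 0.05 rad), at rest and untouched, both end tooth tips within 2 mm of full depth in the threads (stand x above 32 mm) and every tooth on the threaded length; the other leaf and the bystanders are where they were (within 30 mm) (all of step 2).
It fails at once if the leaf is gripped, or pushed otherwise than from behind its back, once its teeth are in the threads (z of tooth_left in the frame of stand between 0.031 and 0.037 m and z of tooth_right in the frame of stand between 0.031 and 0.037 m and angle between coarse_leaf's own z axis and vertical below 0.05 rad and x of each of tooth_left, tooth_right in the frame of stand above 0.03 m and y of tooth_left in the frame of stand below 0.09 m and y of tooth_right in the frame of stand above -0.09 m and x of the grasp point in the frame of coarse_leaf above -0.022 m and contact force between the fingers and coarse_leaf above 1 N).
It fails at once if the other leaf is moved more than 30 mm (distance of fine_leaf from where it was at the start of the episode above 0.03 m).
It fails at once if the slide box is moved more than 30 mm (distance of slide_box from where it was at the start of the episode above 0.03 m).
It fails at once if the jar is moved more than 30 mm (distance of reagent_jar from where it was at the start of the episode above 0.03 m).
It fails at once if the dish is moved more than 30 mm (distance of dish from where it was at the start of the episode above 0.03 m).
It also fails if it takes over 61 s, if anything falls off the work surface, if the arm or the gripper's body presses on something with over 40 N, if the wrist force passes 120 N, or if a joint passes its speed limit or range.

### The arm

A 6-joint arm with a two-finger parallel gripper is mounted at the origin on the work surface. World frame = base frame: x ahead of the robot, y to its left, z up, the work surface at z = 0. Lengths are in m, angles in rad, forces in N, time in s.
With the tool pointing down it reaches from about 0.35 to 0.8 m from the base axis. Payload 7.3 kg.
Tool frame: the origin (TCP) lies between the finger pads; the fingertips stand 25 mm ahead of it and the grasp point (between the pads) lies 6 mm ahead of it (r.tip_extent is the distance from the TCP to the fingertips, in m); z points along the fingers, y is the line along which they close (so a half turn about z gives the same grasp; the last joint's range is limited). The gripper opens to 85 mm and grips with 20 to 120 N. Pads are 22 mm wide; open, the fingers measure 114 mm over their backs; the gripper's body (76 mm by 85 mm) begins 54 mm behind the grasp point. The pads swing forward as they close: fully open they stand 13 mm farther back than shut.
Start: joints at [-1.486, 0.342, 1.524, -0, 1.275, -0.146], TCP at [0.12, -0.511, 0.217] pointing down, gripper open.
Joint ranges: [-2.53, 2.53], [-0.77, 2.02], [0.04, 2.7], [-1, 4.14], [0.28, 2.66], [-3.11, 3.11]. Speed limits (rad/s): [2.57, 2.57, 3.14, 3.14, 3.14, 3.14].

### API

Orientations are given as a unit quaternion [x, y, z, w].
In Python, from workcell import r, command_gripper, optics gives the robot as it stands. The module is installed in compiled form; this text tells all that it offers. Calls block until the motion is done:
- r.reach(position, orientation): joint-space move of the TCP to a pose.
- r.move_straight(position, orientation=None, speed=0.15, max_force=None): straight line of the TCP; orientation=None keeps the orientation; speed is the mean speed in m/s. With max_force (N) it stops when the force on the tool has changed by that much, and returns True; else False.
- r.movej(angles): joint-space move.
- command_gripper(opening, force=None): finger opening in m; force is the grip in N (None keeps the last); returns when the fingers have stopped.
- r.hold(seconds).
- r.solve_ik(position, orientation): joint angles nearest the present ones, or None.
- r.read_state(): the state.
- optics.get_image(name): name is "scene" or "top"; returns (picture, depth): 384x512x3 uint8, red, green, blue; 384x512 float32, m along the optical axis (not along the pixel's ray), 0 where there is no reading.
- optics.camera_model(name): a dict with "K" (3x3 intrinsics, pixels), "R" (3x3) and "t" (3): a world point X has camera coordinates R X + t. Camera axes: x right, y down, z forward; pixel columns grow to the right and rows downward; lengths in m; the calibration is good to about 2 mm. A picture is of the moment at which its call begins. camera_model takes no time and is no camera call.
A pose or a line that the arm cannot do raises r.PlanningError and nothing moves.
- r.finish_job(): hands the job in; it is judged then, once.
The state is a dict: "time_s": time; "joint_positions": joint angles; "dq": joint speeds; "tau": joint torques, N m; "eef_pos": TCP position; "eef_rot": TCP orientation; "contact_force": force on the tool from outside, world axes, zero at the start; "torque": the same for the moment, N m; "grip_width": finger opening in m; "grip_force": force on a finger pad.
Only numpy, scipy, OpenCV 4.12 (cv2) and the standard library are available. Lean on these libraries where they do the work, as an engineer would, in place of code of your own. Each camera call takes 0.05 s, during which the arm holds its last target. There are 200 camera calls.

## Working session

There is one attempt and no reset: what is moved stays moved. The work goes in short steps, each a Python script; the robot and the scene stay as the last script left them, time stands still between calls to the robot, and variables do not carry over. Pictures are saved under pics/ and viewed, at most 12 in all, crops included, and the job is handed in when it is done.

```bash
mkdir -p pics; cat > h.py <<'E'
import numpy as np, cv2
from workcell import r, command_gripper, optics
def snap(name,tag):
    im,d=optics.get_image(name); np.savez(f'pics/{tag}.npz',im=im,d=d)
    cv2.imwrite(f'pics/{tag}.png',im[:,:,::-1]); return im,d
def world(name,d):
    c=optics.camera_model(name);K,R,t=map(np.array,(c['K'],c['R'],c['t']))
    v,u=np.mgrid[:d.shape[0],:d.shape[1]]
    P=np.stack([(u-K[0,2])/K[0,0]*d,(v-K[1,2])/K[1,1]*d,d],-1)
    return (P-t.ravel())@R
def onplane(name,u,v,z):
    c=optics.camera_model(name);K,R,t=map(np.array,(c['K'],c['R'],c['t']))
    o=-R.T@t.ravel(); q=R.T@np.linalg.solve(K,[u,v,1.]); return o+q*(z-o[2])/q[2]
E
python3 - <<'E'
from h import *
a,_=snap('top','t0'); b,_=snap('scene','s0')
for n in('top','scene'):
    c=optics.camera_model(n); print(n,np.round(c['K'],1).tolist(),np.round(-np.array(c['R']).T@np.ravel(c['t']),3))
cv2.imwrite('pics/t0b.png',cv2.resize(a[:,:,::-1],(800,600),interpolation=cv2.INTER_CUBIC))
print(r.read_state())
E
```

```text
top [[385.6, 0.0, 250.4], [0.0, 385.6, 192.9], [0.0, 0.0, 1.0]] [0.42  0.043 1.208]
scene [[369.7, 0.0, 253.2], [0.0, 369.7, 198.3], [0.0, 0.0, 1.0]] [ 1.172 -0.219  0.847]
{'time_s': 0.1, 'joint_positions': array([-1.48599546e+00,  3.42645166e-01,  1.52489599e+00, -1.60527808e-05,
        1.27538714e+00, -1.45963050e-01]), 'dq': array([-0.00173397, -0.00180734, -0.00204199,  0.00054247, -0.00068008,
       -0.00068156]), 'tau': array([ 2.01071336e-03, -4.34442472e+01, -2.46491504e+01, -9.37964023e-05,
        4.55600792e-03, -1.11159653e-05]), 'eef_pos': array([ 0.12008333, -0.51071115,  0.21630845]), 'eef_rot': array([ 9.93350392e-01,  1.15128414e-01,  1.27459460e-05, -6.67743248e-04]), 'contact_force': array([ 0.39973813,  0.47699192, -0.36709822]), 'torque': array([-0.00176245,  0.0370933 ,  0.01459072]), 'grip_force': 0.0, 'grip_width': 0.08513448248785296}
```

View pics/t0b.png

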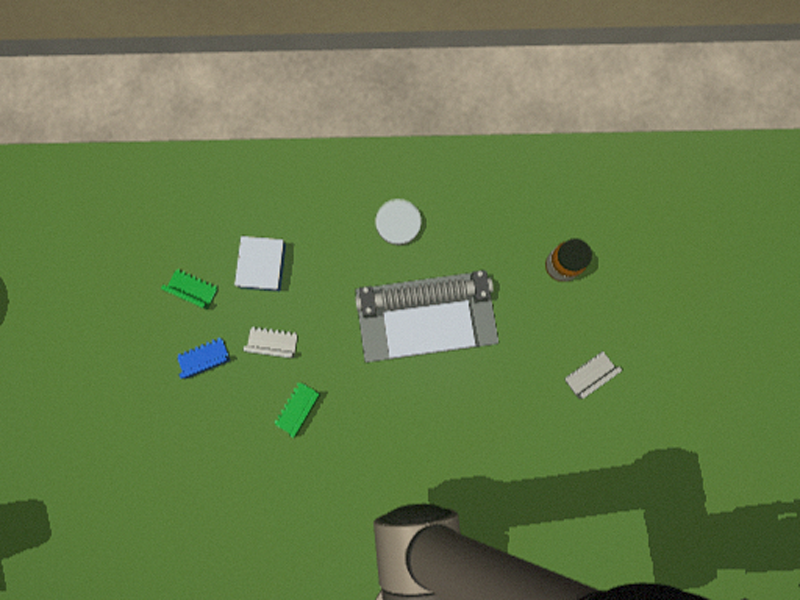

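View pics/s0.png

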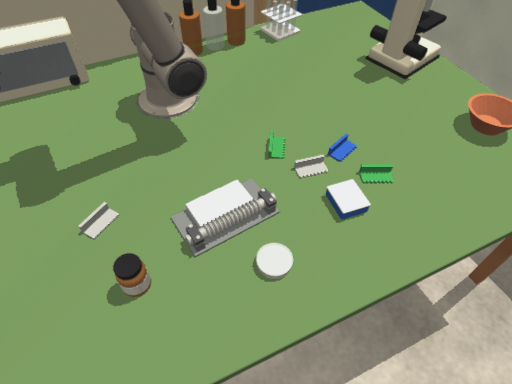

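The top view (800 px scale) shows +x up. There are pale leaves at (272,342), with large teeth, and at (593,375), with fine teeth. The stand is at (428,318). I'll enlarge the candidates and measure.

```bash
python3 - <<'E'
from h import *
z=np.load('pics/t0.npz');im,d=z['im'],z['d']
W=world('top',d)
def up(x0,y0,w,h,s): return cv2.resize(im[y0:y0+h,x0:x0+w,::-1],None,fx=s,fy=s,interpolation=cv2.INTER_CUBIC)
A=up(150,200,50,37,8);B=up(355,220,50,37,8);C=up(222,168,104,68,7)
cv2.imwrite('pics/c0.png',np.vstack([np.hstack([A,B]),cv2.copyMakeBorder(cv2.resize(C,None,fx=.44*1,fy=.44*1),0,0,0,800-int(round(728*.44)),cv2.BORDER_CONSTANT)])[:600])
cv2.imwrite('pics/c1.png',C)
# deck region & leaf regions by height/colour
hsv=cv2.cvtColor(im,cv2.COLOR_RGB2HSV); pale=(hsv[...,1]<70)&(hsv[...,2]>90)
for n,(x0,y0,w,h) in dict(L=(150,200,50,37),R=(355,220,50,37),deck=(242,188,66,44)).items():
    m=np.zeros_like(pale);m[y0:y0+h,x0:x0+w]=1
    m&=pale
    P=W[m]
    print(n,len(P),np.percentile(P[:,2],[2,25,50,75,98]).round(4))
    if n=='deck': m&=(abs(W[...,2]-.031)<.006)&(hsv[...,2]>150)
    k,l,s,_=cv2.connectedComponentsWithStats(m.astype(np.uint8)); i=1+s[1:,4].argmax(); 
    rr=cv2.minAreaRect(np.argwhere(l==i)[:,::-1].astype(np.float32)); zz={'deck':.031}.get(n,.006)
    bp=cv2.boxPoints(rr); print(rr,s[i],np.array([onplane('top',u,v,zz) for u,v in bp]).round(4).tolist())
    if n!='deck':
        Q=W[m]; 
        hi=Q[Q[:,2]>.022]; print('rib',len(hi),hi.mean(0).round(4)); 
        if len(hi)>5:
            e=np.linalg.svd(hi[:,:2]-hi[:,:2].mean(0))[2][0]; q=(hi[:,:2]-hi[:,:2].mean(0))@e; print(e.round(3),q.min(),q.max())
E
```

```text
L 503 [0.0002 0.0044 0.0067 0.0098 0.0328]
((172.70086669921875, 218.4934539794922), (32.446189880371094, 16.916955947875977), 7.594643592834473) [156 209  34  20 503] [[0.517, 0.3508, 0.006], [0.5696, 0.345, 0.006], [0.5543, 0.2436, 0.006], [0.502, 0.2501, 0.006]]
rib 106 [0.5138 0.2925 0.0517]
[-0.283 -0.959] -0.053421479108584 0.26574122761151947
R 525 [-0.0004  0.0041  0.0062  0.0096  0.0323]
((379.0945739746094, 239.4324188232422), (17.785886764526367, 33.130577087402344), 54.462318420410156) [362 225  36  30 525] [[0.4539, -0.284, 0.006], [0.5119, -0.3711, 0.006], [0.4668, -0.3997, 0.006], [0.4094, -0.313, 0.006]]
rib 102 [ 0.4434 -0.3353  0.0643]
[ 0.13  -0.991] -0.3784124814939061 0.05783380474161112
deck 2285 [0.0039 0.0283 0.0306 0.0329 0.0538]
((274.27996826171875, 209.95999145507812), (29.415645599365234, 55.15433120727539), 81.8698959350586) [ 246  192   58   37 1601] [[0.5888, 0.07, 0.031], [0.6103, -0.0989, 0.031], [0.5201, -0.1084, 0.031], [0.4991, 0.0585, 0.031]]
```

View pics/c0.png

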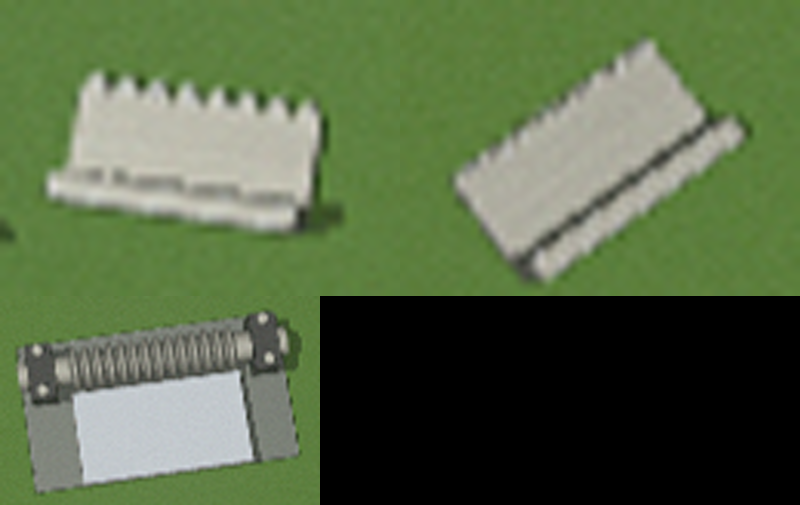

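View pics/c1.png

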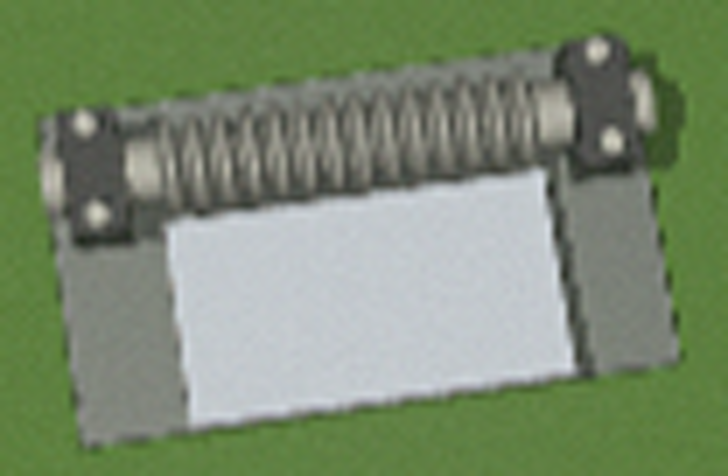

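The left pale leaf has 8 big teeth, so it's the coarse one. Its tooth tips in the crop run from (97,70) to (313,105), and the rib strip from (48,185) to (300,218). I'll fit its pose and the stand's pose from these points.

```bash
cat >> h.py <<'E'
from scipy.spatial.transform import Rotation as Ro
from scipy.optimize import least_squares
def proj(name,X):
    c=optics.camera_model(name);K,R,t=map(np.array,(c['K'],c['R'],c['t']))
    p=(R@np.asarray(X).T).T+t.ravel(); p=p@K.T; return p[:,:2]/p[:,2:]
def T(pose,L,z0=0):
    x,y,a=pose;L=np.atleast_2d(L);c,s=np.cos(a),np.sin(a)
    return np.c_[x+c*L[:,0]-s*L[:,1],y+s*L[:,0]+c*L[:,1],L[:,2]+z0]
def fit(name,L,px,p0,z0=0):
    f=lambda p:(proj(name,T(p,L,z0))-px).ravel()
    s=least_squares(f,p0,loss='soft_l1'); return s.x,np.abs(f(s.x)).reshape(-1,2)
def down(yaw_y):  # tool z down, tool y along heading yaw_y
    y=np.array([np.cos(yaw_y),np.sin(yaw_y),0]);z=np.array([0,0,-1.])
    return Ro.from_matrix(np.c_[np.cross(y,z),y,z])
E
python3 - <<'E'
from h import *
A=np.array([[97,70],[130,80],[160,80],[190,86],[220,92],[252,95],[280,100],[315,105],[48,172],[300,207],[297,230]])
px=(A+.5)/8-.5+[150,200]
L=[[.027,y/1e3,.003] for y in range(42,-43,-12)]+[[-.015,.048,.03],[-.015,-.048,.03],[-.025,-.048,.0]]
p,e=fit('top',L,px,[.53,.3,-.1]); print('leaf',p.round(4),e.round(2).tolist())
C=np.array([[82,447],[680,360],[42,118],[190,425],[575,373],[168,222],[545,172]])
px=(C+.5)/7-.5+[222,168]
L=np.array([[-75,135,8],[-75,-135,8],[75,135,8],[-65,85,31],[-65,-85,31],[26,85,31],[26,-85,31]])/1e3
p,e=fit('top',L,px,[.574,-.017,.127]);print('stand',p.round(4),e.round(2).tolist())
E
```

```text
leaf [ 0.5341  0.2948 -0.1594] [[0.42, 0.38], [0.03, 0.33], [0.03, 0.21], [0.02, 0.0], [0.02, 0.21], [0.23, 0.05], [0.02, 0.13], [0.6, 0.22], [0.08, 0.2], [0.6, 0.11], [0.91, 0.9]]
stand [ 0.5763 -0.0177  0.1031] [[0.31, 1.4], [0.59, 3.46], [0.13, 1.13], [0.22, 1.11], [0.11, 0.32], [0.55, 1.44], [0.26, 0.83]]
```

Leaf fit is good. For the stand I'll keep the deck-mask rectangle, because the base plate's x offset isn't given and only that upset the fit: (0.574,-0.017), yaw 0.127. Next is the grasp.

```bash
python3 - <<'E'
from h import *
C=np.array([[190,425],[575,373],[168,222],[545,172]]);px=(C+.5)/7-.5+[222,168]
L=np.array([[-65,85,31],[-65,-85,31],[26,85,31],[26,-85,31]])/1e3
p,e=fit('top',L,px,[.574,-.017,.127]);print('stand',p.round(4),e.round(2).tolist())
leaf=[.5341,.2948,-.1594]
g=T(leaf,[[-.020,0,.033]])[0]
best=None
for k in(0,np.pi):
    q=down(leaf[2]+k).as_quat(); s=r.solve_ik(g+[0,0,.1],q)
    for st in ([.576,-.0177,.127],):
        q2=down(st[2]+k).as_quat(); s2=r.solve_ik([.54,-.02,.15],q2)
    print(k,None if s is None else np.round(s,2),None if s2 is None else np.round(s2,2))
    if s is not None and (best is None or abs(s[5])<best[0]): best=(abs(s[5]),k,q)
_,k,q=best; print('k',k)
command_gripper(.045,40)
r.reach(g+[0,0,.12],q)
print(r.move_straight(g,speed=.12,max_force=12)); print(r.read_state()['eef_pos'])
command_gripper(0.0,50); s=r.read_state(); print(s['grip_width'],s['grip_force'],s['eef_pos'])
r.move_straight(s['eef_pos']+[0,0,.12],speed=.12); s=r.read_state(); print(s['grip_width'],s['time_s'],s['contact_force'])
snap('top','t1'); im,_=snap('scene','s1')
cv2.imwrite('pics/s1c.png',cv2.resize(im[60:230,210:410,::-1],(800,600*680//600-80),interpolation=cv2.INTER_CUBIC))
E
```

```text
stand [ 0.5734 -0.0176  0.1139] [[0.05, 0.11], [0.32, 0.29], [0.6, 0.22], [0.15, 0.19]]
0 [ 0.4   0.54  1.44 -0.    1.16  0.56] [-0.18  0.43  1.58 -0.    1.13 -0.31]
3.141592653589793 [ 0.4   0.54  1.44 -0.    1.16 -2.59] [-0.18  0.43  1.58 -0.    1.13  2.84]
k 0
False
[0.51491448 0.29821727 0.03378585]
-0.0005825861731546992 0.0 [0.51436115 0.2979762  0.03308222]
0.00027009508681614296 6.5333 [ 0.1703272  -0.60791685 -0.17484254]
```

View pics/s1c.png

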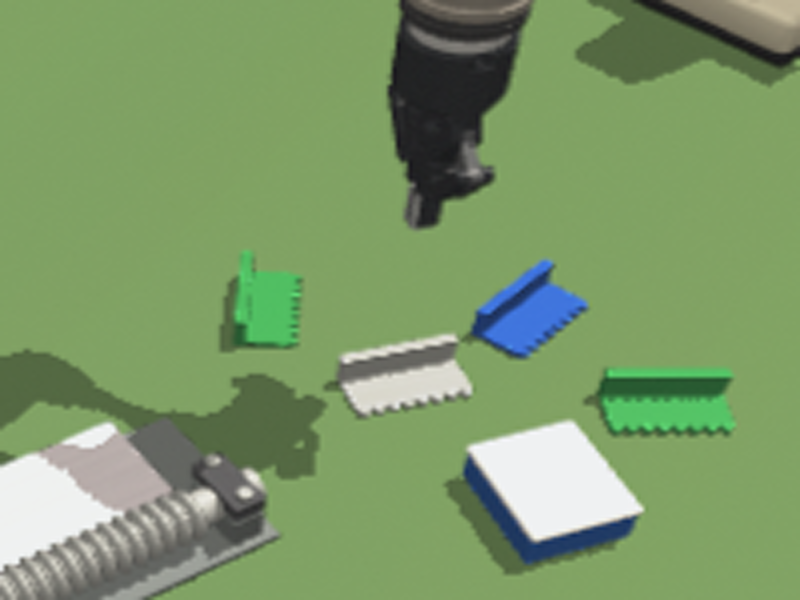

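The leaf at crop (405,375) was not picked up: the fingers shut on nothing. I'll check its pose in both views and the tool's state.

```bash
python3 - <<'E'
from h import *
s=r.read_state(); print(s['eef_pos'],s['eef_rot'],Ro.from_quat(s['eef_rot']).as_matrix().round(3).tolist(),s['joint_positions'].round(3))
a=np.load('pics/s0.npz');b=np.load('pics/s1.npz')
f=lambda z:cv2.resize(z['im'][145:187,285:335,::-1],None,fx=8,fy=8,interpolation=cv2.INTER_CUBIC)
out=np.hstack([f(a),f(b)]).copy()
# project predicted model
L=[[.027,.042,.003],[.027,-.042,.003],[-.015,.048,.03],[-.015,-.048,.03],[-.025,.048,.03],[-.025,-.048,.03]]
p=(proj('scene',T([.5341,.2948,-.1594],L))-[285,145]+.5)*8-.5
for k in(0,400):
    for q in p: cv2.circle(out,(int(q[0]+k),int(q[1])),3,(0,0,255),-1)
cv2.imwrite('pics/cmp.png',out); print(out.shape)
E
```

```text
[0.51391543 0.29776393 0.15210726] [ 7.61168759e-01  6.48553206e-01 -8.83726448e-04 -2.80255514e-04] [[0.159, 0.987, -0.002], [0.987, -0.159, -0.001], [-0.001, -0.002, -1.0]] [ 0.396  0.523  1.42  -0.     1.2    0.556]
(336, 800, 3)
```

View pics/cmp.png

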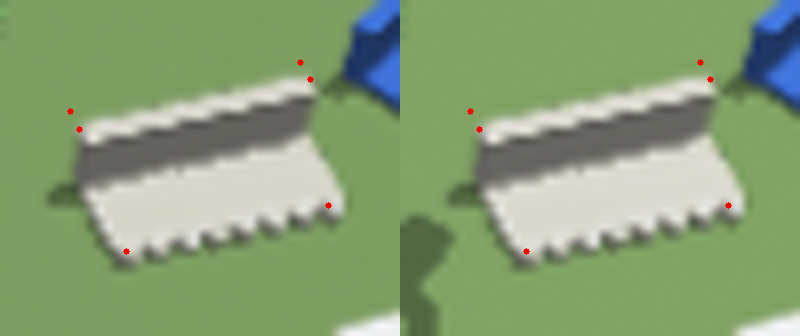

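The leaf hasn't moved, and the model is within about 5 mm of it in both views. So the question is where the fingertips really are: compare their predicted and seen positions.

```bash
python3 - <<'E'
from h import *
s=r.read_state();t=s['eef_pos']
for n in('scene','top'): print(n,proj(n,[t,t-[0,0,.025],t+[0,0,.05]]).round(1).tolist())
im=np.load('pics/s1.npz')['im'];d=np.load('pics/s1.npz')['d']
W=world('scene',d); m=(np.abs(W[...,0]-t[0])<.12)&(np.abs(W[...,1]-t[1])<.12)&(W[...,2]>.06)&(W[...,2]<.3)
P=W[m]; print(len(P), P[P[:,2]<np.percentile(P[:,2],5)].mean(0).round(3),P[:,2].min(), np.argwhere(m)[:,0].max())
for z in np.arange(.06,.3,.02):
    q=P[(P[:,2]>=z)&(P[:,2]<z+.02)]
    if len(q): print(round(z,2),len(q),q.mean(0).round(3),np.ptp(q,axis=0).round(3))
print(r.tip_extent)
E
```

```text
scene [[313.7, 126.0], [312.5, 132.7], [316.1, 111.9]]
top [[161.3, 221.4], [163.4, 222.2], [156.7, 219.8]]
666 [0.523 0.291 0.176] 0.16500700603487167 124
0.16 28 [0.523 0.292 0.174] [0.024 0.019 0.015]
0.18 47 [0.524 0.291 0.19 ] [0.026 0.018 0.019]
0.2 64 [0.52  0.289 0.213] [0.071 0.028 0.02 ]
0.22 104 [0.525 0.287 0.232] [0.101 0.024 0.019]
0.24 168 [0.536 0.286 0.251] [0.123 0.025 0.02 ]
0.26 149 [0.541 0.285 0.269] [0.075 0.026 0.02 ]
0.28 106 [0.546 0.284 0.292] [0.049 0.061 0.02 ]
0.025
```

The fingertips look about 38 mm higher than the state implies: 0.165 m seen, 0.127 m predicted. I'll check by a gentle touch of the bare bench.

```bash
python3 - <<'E'
from h import *
leaf=[.5341,.2948,-.1594]
g=T(leaf,[[-.075,-.03,.075]])[0]; q=down(leaf[2]).as_quat()
r.move_straight([g[0],g[1],.15],q,speed=.2); r.move_straight(g,speed=.15,max_force=10)
hit=r.move_straight([g[0],g[1],-.02],speed=.05,max_force=5)
s=r.read_state(); print(hit,s['eef_pos'],s['contact_force'],s['time_s'])
im,d=snap('scene','s2')
p=proj('scene',[s['eef_pos'],s['eef_pos']-[0,0,.025]]);print(p)
c=p[1].astype(int); x0,y0=c[0]-50,c[1]-60
print(x0,y0)
cv2.imwrite('pics/s2c.png',cv2.resize(im[y0:y0+80,x0:x0+100,::-1],(750,600),interpolation=cv2.INTER_CUBIC))
r.move_straight([g[0],g[1],.075],speed=.2)
E
```

```text
True [ 0.45520438  0.27704676 -0.01433921] [-0.56613862 -0.08912082  6.91061305] 9.3583
[[291.91083252 156.45678425]
 [291.2354131  161.79530711]]
241 101
```

View pics/s2c.png

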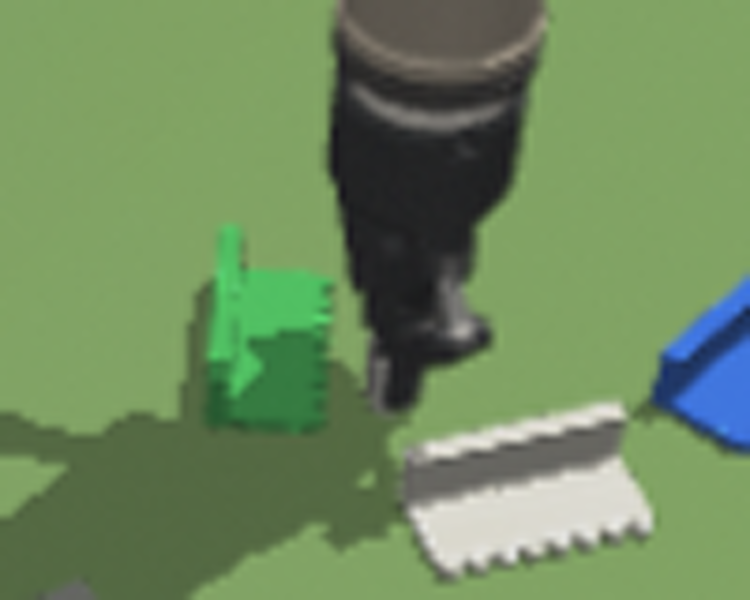

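The tip at crop (392,405) is touching the bench while the state reads TCP z = -0.014, where it should read 0.025. So the reported z is 39 mm low. I'll compensate by that much and check xy from the same picture.

```bash
python3 - <<'E'
from h import *
u,v=(np.array([392,407])+.5)/7.5-.5+[241,101]
print('tip seen',onplane('scene',u,v,0).round(4))
# leaf in scene view: red-dot crop readings (s0 crop, x8, offset 285,145)
A=np.array([[122,265],[342,212],[82,140],[313,98],[78,128],[300,80]]);px=(A+.5)/8-.5+[285,145]
L=[[.027,-.042,.003],[.027,.042,.003],[-.015,-.048,.03],[-.015,.048,.03],[-.025,-.048,.03],[-.025,.048,.03]]
p,e=fit('scene',L,px,[.534,.295,-.16]);print('leaf by scene',p.round(4),e.round(2).tolist())
E
```

```text
tip seen [0.462  0.2751 0.    ]
leaf by scene [ 0.5411  0.2919 -0.1646] [[0.85, 0.07], [1.28, 1.11], [0.06, 0.38], [0.14, 0.5], [0.58, 0.38], [0.5, 0.44]]
```

xy agrees, so only z is biased. I'll grasp with z lowered by 39 mm.

```bash
echo 'DZ=-.0393' >> h.py; python3 - <<'E'
from h import *
leaf=[.536,.294,-.161]
g=T(leaf,[[-.020,0,.033+DZ]])[0]; q=down(leaf[2]).as_quat()
command_gripper(.045,50)
r.move_straight([g[0],g[1],.07],q,speed=.25)
print(r.move_straight(g,speed=.1,max_force=10)); print(r.read_state()['eef_pos'])
command_gripper(0.0,50); s=r.read_state(); print(s['grip_width'],s['grip_force'],s['eef_pos'])
r.move_straight(s['eef_pos']+[0,0,.12],speed=.15); s=r.read_state(); print(s['grip_width'],s['grip_force'],s['time_s'],s['contact_force'],s['eef_pos'])
E
```

```text
False
[ 0.51665866  0.29742342 -0.00568774]
0.008877319701241514 50.596352219581604 [ 0.51684563  0.29742481 -0.00554732]
0.008955918872770535 49.75332856178284 13.2 [ 0.33832735 -0.48685196 -1.85977105] [0.51601925 0.29709526 0.11320619]
```

```bash
python3 - <<'E'
from h import *
st=[.5738,-.0174,.120]
g=T(st,[[-.035,.006,0]])[0]; q=down(st[2]).as_quat()
r.reach([g[0],g[1],.115],q)
r.move_straight([g[0],g[1],.035],speed=.12)
hit=r.move_straight([g[0],g[1],.020],speed=.03,max_force=4)
s=r.read_state(); print(hit,s['eef_pos'],s['contact_force'],s['time_s'])
r.move_straight([*s['eef_pos'][:2],max(s['eef_pos'][2],.0255)],speed=.03)
command_gripper(.03); p=r.read_state()['eef_pos']
r.move_straight([p[0],p[1],.13],speed=.2)
b=np.r_[T(st,[[-.10,.006,0]])[0][:2],.13]; r.move_straight(b-np.array([.06,0,0]),speed=.25)
im,d=snap('top','t3');snap('scene','s3'); print(r.read_state()['time_s'],r.read_state()['grip_width'])
cv2.imwrite('pics/t3c.png',cv2.resize(im[165:240,222:322,::-1],(800,600),interpolation=cv2.INTER_CUBIC))
E
```

```text
True [ 0.53897233 -0.01575283  0.0252957 ] [-0.66731267 -0.21698082  4.3876617 ] 15.6167
17.625 0.03002132557181056
```

View pics/t3c.png

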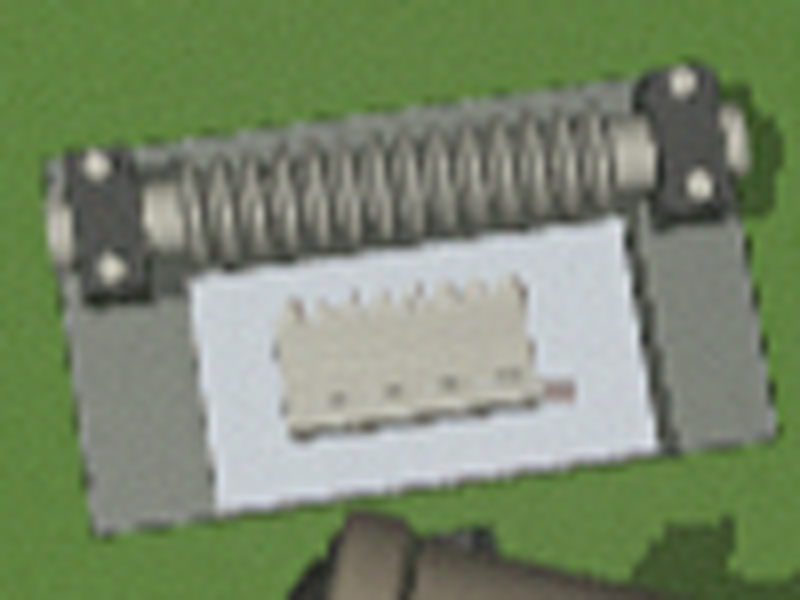

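The leaf lies flat on the deck, short of the screw. Its end tips are about (293,300) and (520,280), and its rear corners (293,437) and (540,402). I need its sideways offset relative to the grooves, so I'll fit both leaf and deck in this crop.

```bash
python3 - <<'E'
from h import *
cv=lambda A:(np.array(A)+.5)/8-.5+[222,165]
D=np.array([[-65,85,31],[-65,-85,31],[26,85,31],[26,-85,31]])/1e3
st,e=fit('top',D,cv([[216,515],[656,450],[190,280],[624,219]]),[.574,-.017,.12]);print('stand',st.round(4),e.max().round(2))
# screw threaded-body crown: ends of the plain journals / blocks as y check: bolt heads pairs at (97,163),(112,268) and (683,82),(700,185)
b=cv([[97,163],[112,268],[683,82],[700,185]]); B=np.array([onplane('top',*q,.062) for q in b]); m=B.mean(0); a=st[2]
print('blocks mid',m.round(4),'yaw',np.arctan2(-(B[0]+B[1]-B[2]-B[3])[0],(B[0]+B[1]-B[2]-B[3])[1]).round(4),
 'in stand',(np.cos(a)*(m-[*st[:2],0])[0]+np.sin(a)*(m-[*st[:2],0])[1]).round(4),(-np.sin(a)*(m-[*st[:2],0])[0]+np.cos(a)*(m-[*st[:2],0])[1]).round(4))
L=np.array([[27,42,3],[27,-42,3],[-25,48,0],[-25,-48,0]])/1e3
lf,e=fit('top',L,cv([[293,300],[520,281],[293,437],[540,402]]),[.56,-.01,.12],.031);print('leaf',lf.round(4),e.round(2).tolist())
# mask-based leaf: beige (R-B) vs. white deck
im=np.load('pics/t3.npz')['im'].astype(int); sub=im[165:240,222:322]; mm=((sub[...,0]-sub[...,2])>6)&(sub.sum(2)>420)
k,l,s,c=cv2.connectedComponentsWithStats(mm.astype(np.uint8)); 
for i in range(1,k):
    if s[i,4]>80: print(s[i],c[i])
d=lf[:2]-st[:2]; print('leaf in stand',(np.cos(a)*d[0]+np.sin(a)*d[1]).round(4),(-np.sin(a)*d[0]+np.cos(a)*d[1]).round(4),(lf[2]-a).round(4))
E
```

```text
stand [ 0.5729 -0.0172  0.1209] 0.51
blocks mid [ 0.6225 -0.011   0.062 ] yaw 0.1235 in stand 0.05 0.0002
leaf [ 0.5562 -0.0157  0.0878] [[0.23, 0.1], [0.95, 0.56], [0.08, 0.12], [0.42, 0.99]]
[ 35  35  37  19 459] [50.67755991 44.1546841 ]
leaf in stand -0.0163 0.0035 -0.0331
```

The stand is pinned at (0.573,-0.017), yaw 0.122, and the bolt heads agree to 0.2 mm. The leaf sits about 3 mm right of the +6 mm tooth/groove phase, so I'll regrip it now, still clear of the threads, and shift it left.

```bash
echo 'ST=[.5729,-.0172,.122]' >> h.py; python3 - <<'E'
from h import *
a=ST[2]
P=onplane('top',272.68,209.15,.043); d=P[:2]-ST[:2]; ym=-np.sin(a)*d[0]+np.cos(a)*d[1]
print('centroid in stand',(np.cos(a)*d[0]+np.sin(a)*d[1]).round(4),ym.round(4))
y=np.clip((ym+.0035)/2,0,.006); sh=.006-y; print('shift',sh)
p0=np.array([.53897,-.01575]); q=down(a).as_quat(); u=np.array([-np.sin(a),np.cos(a)])
r.move_straight([*p0,.10],q,speed=.25); r.move_straight([*p0,.0265],speed=.15,max_force=10)
command_gripper(0,40); s=r.read_state(); print(s['grip_width'])
r.move_straight([*p0,.0295],speed=.05)
p1=p0+sh*u
r.move_straight([*p1,.0295],speed=.05)
print(r.move_straight([*p1,.0235],speed=.03,max_force=4)); e=r.read_state()['eef_pos']; print(e)
r.move_straight([*p1,.0257],speed=.03)
command_gripper(.03); r.move_straight([*p1,.10],speed=.25)
r.move_straight([*(T(ST,[[-.16,.006,0]])[0][:2]),.10],speed=.25)
im,_=snap('top','t4'); print(r.read_state()['time_s'])
sub=im[165:240,222:322].astype(int);mm=((sub[...,0]-sub[...,2])>6)&(sub.sum(2)>420)
k,l,s,c=cv2.connectedComponentsWithStats(mm.astype(np.uint8))
for i in range(1,k):
    if s[i,4]>80:
        P=onplane('top',*(c[i]+[222,165]),.043);d=P[:2]-ST[:2];print(s[i],c[i],(np.cos(a)*d[0]+np.sin(a)*d[1]).round(4),(-np.sin(a)*d[0]+np.cos(a)*d[1]).round(4))
E
```

```text
centroid in stand -0.0169 0.0051
shift 0.0017162347088896012
0.008999415409462273
True
[ 0.53892266 -0.01400922  0.02766502]
21.6917
[ 34  35  33  19 459] [49.85620915 44.1459695 ] -0.0166 0.0075
```

```bash
cat >> h.py <<'E'
def pushq(th=.08,sgn=1):
    a=ST[2]; q=down(a+sgn*np.pi/2)
    return Ro.from_rotvec(-th*np.array([-np.sin(a),np.cos(a),0]))*q
def instand(p):
    a=ST[2];d=np.asarray(p)[:2]-ST[:2];return np.array([np.cos(a)*d[0]+np.sin(a)*d[1],-np.sin(a)*d[0]+np.cos(a)*d[1]])
E
python3 - <<'E'
from h import *
print('rib centre stand',instand([.53892,-.01401]))
z=.031+.004+.025+DZ
g0=T(ST,[[-.095,.006,0]])[0][:2]
best=min(((abs(s[5]),k) for k in(1,-1) if (s:=r.solve_ik([*g0,.1],pushq(sgn=k).as_quat())) is not None))
k=best[1];Q=pushq(sgn=k);print(k,Q.as_matrix()[:,2])
command_gripper(.05); r.reach([*g0,.09],Q.as_quat()); r.move_straight([*g0,z],speed=.15,max_force=8)
print(r.read_state()['eef_pos'],r.read_state()['time_s'])
g1=T(ST,[[-.068,.006,0]])[0][:2]; r.move_straight([*g1,z],speed=.08,max_force=12)
g2=T(ST,[[-.018,.006,0]])[0][:2]
hit=r.move_straight([*g2,z],speed=.03,max_force=20); s=r.read_state()
print(hit,instand(s['eef_pos']),s['eef_pos'],s['contact_force'],s['time_s'])
E
```

```text
rib centre stand [-0.03333922  0.00730157]
-1 [ 0.07932071  0.00972543 -0.99680171]
[ 0.47819807 -0.0228986   0.02105005] 24.0417
True [-0.02829744  0.00625769] [ 0.54405135 -0.01443255  0.01987328] [-0.19905786  0.56475415 -0.09617268] 25.8083
```

```bash
python3 - <<'E'
from h import *
p=r.read_state()['eef_pos']; a=ST[2]; b=np.array([np.cos(a),np.sin(a),0])
r.move_straight(p-.03*b,speed=.1); r.move_straight(p-.03*b+[0,0,.08],speed=.25); r.move_straight(p-.14*b+[0,0,.08],speed=.3)
im,_=snap('top','t5');sc,_=snap('scene','s5'); print(r.read_state()['time_s'])
A=cv2.resize(im[165:240,222:322,::-1],(800,600),interpolation=cv2.INTER_CUBIC); cv2.imwrite('pics/t5c.png',A)
sub=im[165:240,222:322].astype(int);mm=((sub[...,0]-sub[...,2])>6)&(sub.sum(2)>420)
k,l,s,c=cv2.connectedComponentsWithStats(mm.astype(np.uint8))
for i in range(1,k):
    if s[i,4]>80: print(s[i],c[i],instand(onplane('top',*(c[i]+[222,165]),.043)).round(4))
E
```

```text
27.3333
[ 33  28  33  19 446] [48.82511211 37.67488789] [0.0035 0.0078]
```

View pics/t5c.png

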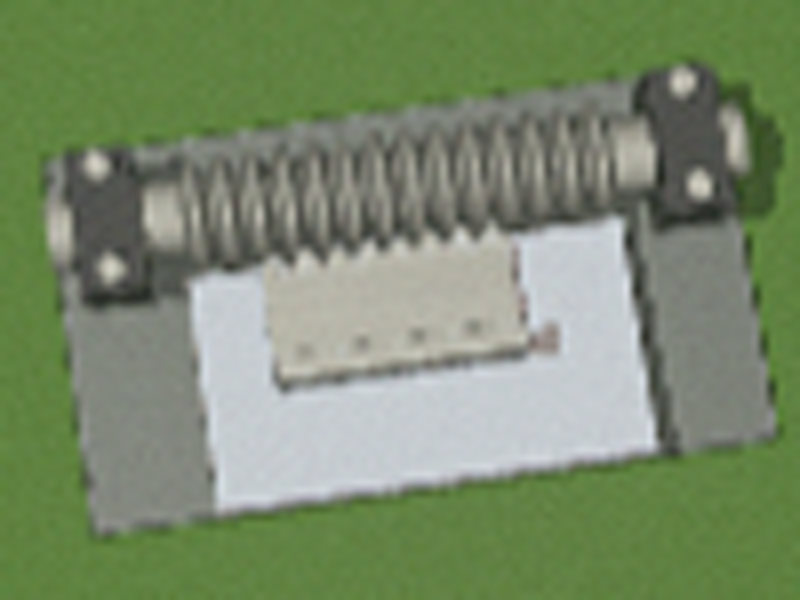

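The teeth are in the threads all along (crop (270,265) to (510,235)) and the leaf is parallel to the screw. Depth is borderline: the back reads 44.7 mm from the deck's rear edge, against 47 for fully home. I'll push once more, more firmly, and compare.

```bash
python3 - <<'E'
from h import *
z=.031+.004+.025+DZ; Q=pushq(sgn=-1).as_quat()
P=lambda x,y=.006:[*T(ST,[[x,y,0]])[0][:2],z]
p=P(-.06); r.move_straight([p[0],p[1],.08],Q,speed=.3); r.move_straight(p,speed=.2)
r.move_straight(P(-.034),speed=.1,max_force=10)
hit=r.move_straight(P(-.010),speed=.03,max_force=36); s=r.read_state()
print(hit,instand(s['eef_pos']),s['contact_force'],s['time_s'])
r.move_straight(P(-.055),speed=.12); 
p=P(-.055); r.move_straight([p[0],p[1],.10],speed=.3);p=P(-.16); r.move_straight([p[0],p[1],.10],speed=.3)
im,_=snap('top','t6'); snap('scene','s6'); print(r.read_state()['time_s'])
sub=im[165:240,222:322].astype(int);mm=((sub[...,0]-sub[...,2])>6)&(sub.sum(2)>420)
k,l,s,c=cv2.connectedComponentsWithStats(mm.astype(np.uint8))
for i in range(1,k):
    if s[i,4]>80: print(s[i],c[i],instand(onplane('top',*(c[i]+[222,165]),.043)).round(4))
A=im[190:232,250:300]; B=np.load('pics/s6.npz')['im'][180:255,170:285]
cv2.imwrite('pics/c6.png',np.hstack([cv2.resize(A[:,:,::-1],(400,336),interpolation=cv2.INTER_CUBIC),cv2.resize(B[:,:,::-1],(400,336),interpolation=cv2.INTER_CUBIC)]))
E
```

```text
True [-0.02792038  0.00662576] [-0.98255403  0.73658623 -0.29477988] 29.225
30.6167
[ 33  28  33  19 459] [48.93899782 37.44008715] [0.0041 0.0073]
```

View pics/c6.png

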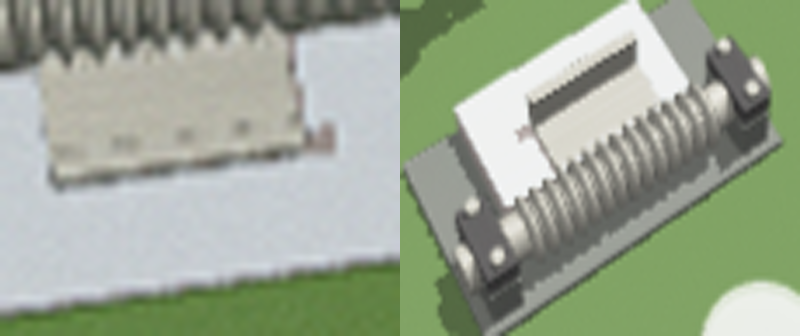

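The hard stop came at the same place (0.4 mm further at nearly twice the force), so the leaf is home and parallel. Now the two presses with closed fingers.

```bash
python3 - <<'E'
from h import *
z=.031+.007+.025+DZ; Q=pushq(sgn=-1).as_quat()
P=lambda x,y,zz=z:[*T(ST,[[x,y,0]])[0][:2],zz]
command_gripper(0)
for y in(.034,-.022):
    r.move_straight(P(-.06,y,.07),Q,speed=.3); r.move_straight(P(-.06,y),speed=.2,max_force=10)
    r.move_straight(P(-.036,y),speed=.1,max_force=10)
    hit=r.move_straight(P(-.008,y),speed=.03,max_force=14); s=r.read_state()
    print(hit,instand(s['eef_pos']),s['eef_pos'][2],s['contact_force'],s['time_s'])
    r.move_straight(P(-.055,y),speed=.12); r.move_straight(P(-.06,y,.07),speed=.3)
r.move_straight(P(-.16,0,.10),speed=.3)
im,_=snap('top','t7'); print(r.read_state()['time_s'])
sub=im[165:240,222:322].astype(int);mm=((sub[...,0]-sub[...,2])>6)&(sub.sum(2)>420)
k,l,s,c=cv2.connectedComponentsWithStats(mm.astype(np.uint8))
for i in range(1,k):
    if s[i,4]>80: print(s[i],c[i],instand(onplane('top',*(c[i]+[222,165]),.043)).round(4))
E
```

```text
True [-0.02586019  0.03425738] 0.023035973565984316 [-0.31577628 -0.97084462 -0.34914898] 32.9667
True [-0.02510152 -0.02208672] 0.023014359611336542 [-0.13178282  0.09270908  1.34626468] 35.3167
36.575
[ 33  27  38  19 450] [49.6        36.69777778] [0.0061 0.005 ]
```

The leaf's image centroid shifted about 2 mm during the presses, so it may only have gone fully home then. Repeating the press pair costs nothing, gives the checks in order for certain, and shows whether the stops repeat.

```bash
python3 - <<'E'
from h import *
z=.031+.007+.025+DZ; Q=pushq(sgn=-1).as_quat()
P=lambda x,y,zz=z:[*T(ST,[[x,y,0]])[0][:2],zz]
for y in(.034,-.022):
    r.move_straight(P(-.06,y,.07),Q,speed=.3); r.move_straight(P(-.06,y),speed=.2,max_force=10)
    r.move_straight(P(-.036,y),speed=.1,max_force=10)
    hit=r.move_straight(P(-.008,y),speed=.03,max_force=16); s=r.read_state()
    print(hit,instand(s['eef_pos']),s['time_s'])
    r.move_straight(P(-.055,y),speed=.12); r.move_straight(P(-.06,y,.07),speed=.3)
r.move_straight(P(-.16,0,.10),speed=.3)
im,_=snap('top','t8'); print(r.read_state()['time_s'])
f=lambda n:cv2.resize(np.load(f'pics/{n}.npz')['im'][190:232,250:300,::-1],(400,336),interpolation=cv2.INTER_CUBIC)
cv2.imwrite('pics/c8.png',np.hstack([f('t6'),f('t8')]))
E
```

```text
True [-0.02465984  0.03428655] 38.425
True [-0.02458139 -0.02195792] 40.8
42.0667
```

View pics/c8.png

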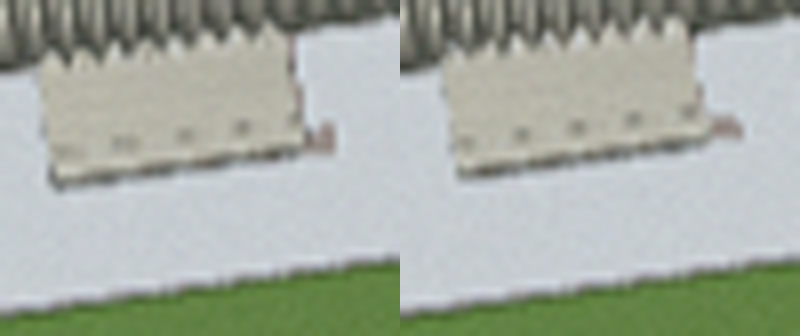

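The right half shows the leaf about 3 mm deeper (rear edge from (60,185) to (60,176)), now 47-48 mm from the deck edge as it should be when home. So it was jammed slightly short before. One last press pair from this seated state, with a repeatability check, then hand in.

```bash
python3 - <<'E'
from h import *
z=.031+.007+.025+DZ; Q=pushq(sgn=-1).as_quat()
P=lambda x,y,zz=z:[*T(ST,[[x,y,0]])[0][:2],zz]
def cen(im):
    sub=im[165:240,222:322].astype(int);mm=((sub[...,0]-sub[...,2])>6)&(sub.sum(2)>420)
    k,l,s,c=cv2.connectedComponentsWithStats(mm.astype(np.uint8));i=1+s[1:,4].argmax();return s[i],instand(onplane('top',*(c[i]+[222,165]),.043)).round(4)
for n in('t6','t7','t8'):print(n,cen(np.load(f'pics/{n}.npz')['im']))
X=[]
for y in(.034,-.022):
    r.move_straight(P(-.06,y,.07),Q,speed=.3); r.move_straight(P(-.06,y),speed=.2,max_force=10)
    r.move_straight(P(-.036,y),speed=.1,max_force=10)
    r.move_straight(P(-.008,y),speed=.03,max_force=16); s=r.read_state(); X.append(instand(s['eef_pos'])[0])
    r.move_straight(P(-.055,y),speed=.12); r.move_straight(P(-.06,y,.07),speed=.3)
r.move_straight(P(-.16,0,.10),speed=.3)
im,_=snap('top','t9'); print(X,cen(im),r.read_state()['time_s'])
if max(abs(X[0]+.02466),abs(X[1]+.02458))<.0006: print(r.finish_job())
E
```

```text
t6 (array([ 33,  28,  33,  19, 459], dtype=int32), array([0.0041, 0.0073]))
t7 (array([ 33,  27,  38,  19, 450], dtype=int32), array([0.0061, 0.005 ]))
t8 (array([ 34,  27,  37,  19, 444], dtype=int32), array([0.0066, 0.0047]))
[np.float64(-0.02464171199650872), np.float64(-0.02454266258745652)] (array([ 33,  27,  34,  19, 440], dtype=int32), array([0.0069, 0.0057])) 47.5583
the job is handed in; nothing more can be done
None
```

I handed the job in at about 47.6 s: the coarse leaf is seated in the threads and released, and its back was pressed left, then right. It only went fully home during the first pair of presses, so I repeated the pair twice, and the last two pairs stopped within 0.1 mm of each other; the judge's verdict was not shown.

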